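Line up a chasing punch over the silver

ROBOT

A 6-joint arm with a two-finger parallel gripper is mounted at the origin on the work surface. World frame = base frame: x ahead of the robot, y to its left, z up, the work surface at z = 0. Lengths are in mm, angles in rad, forces in N, time in s.
With the tool pointing down it reaches from about 275 to 750 mm from the base axis. Payload 10.2 kg.
Tool frame: the origin (TCP) lies midway between the tips of the shut fingers; the grasp point (between the pads) lies 19 mm behind it; z points along the fingers, y is the line along which they close (so a half turn about z gives the same grasp; the last joint's range is limited). The gripper opens to 85 mm and grips with 20 to 120 N. Pads are 22 mm wide; open, the fingers measure 114 mm over their backs; the gripper's body (76 mm by 85 mm) begins 54 mm behind the grasp point. The pads swing forward as they close: fully open they stand 13 mm farther back than shut.
Start: joints at [-1.489, 0.313, 1.498, -0, 1.331, -0.223], TCP at [157.541, -500.811, 231.294] pointing down, gripper open.
Joint ranges: [-2.94, 2.94], [-0.97, 2.17], [0.19, 2.56], [-1.23, 4.37], [0.02, 3.11], [-2.88, 2.88]. Speed limits (rad/s): [2.39, 2.39, 3.01, 3.14, 3.14, 3.14].

INTERFACE

Orientations are given as a unit quaternion [w, x, y, z].
In Python, from rig import ctrl gives the robot as it stands.
- The arm moves only by the tool send_rows, never from a script. Its argument "targets" is a list of rows, each a list of 7 numbers: the closure, from -1 (fully open) to 1 (shut), so that 0 is half open, then the shift along the tool's x, y, z in m, then the turn, a rotation vector about the tool's x, y, z in rad. In form: [[claw, dx, dy, dz, ax, ay, az], ...]. A call has exactly 10 rows; each row shifts and turns the commanded pose from where the row before left it, along the tool's axes as they then stand; what a row does not reach is not made up. A row lasts 1/8 s, in which the tool goes at most 62.5 mm and 10.7 degrees, less where a joint would pass 70% of its speed; a pose out of reach is approached as far as the arm can. A call with a gripper value outside its range is refused whole. The fingers move at their own pace and stop on an object; "squeeze" is the grip in N (left out, the last holds). Time passes only in rows, so rows that do not move let the fingers close, or fill a call up. It gives the time, the measured TCP pose, the force, the opening and the grip force at its end, in the units of the state.
- ctrl.sense(): the state, without advancing time (a new reading comes with each control period).
- ctrl.capture(name): name is "scene" or "top" or "wrist"; returns a dict with "img" (480x640x3 uint8, red, green, blue), "camera_matrix" (3x3 intrinsics, pixels), "k1" (the pictures are not rectified: a ray, as slopes to the right and down, at radius r is drawn at 1 + k1 r^2 times it, then the intrinsics apply), "R" (3x3) and "t" (3): a world point X has camera coordinates R X + t. Camera axes: x right, y down, z forward; pixel columns grow to the right and rows downward; lengths in mm; the calibration is good to about 2 mm. A picture is of the moment at which its call begins. There is no depth.
- ctrl.finish_job(): hands the job in; it is judged then, once.
Trained networks look in a picture, given as the dict that the camera call returned (one of the last four; its "shot" number tells which), for a name from the list of things; names that differ only in an ending like _2 or _b are one class to them, and where a whole thing is asked for, a point or a joint stands for the part that bears it (a point fixed in the world has none). Each returns a list of dicts, best first, with "score" (0 to 1); they miss things now and then, are a little off and sometimes report something else, mostly with a low value. They report only what shows in the picture. A call takes as long as a camera call. They do not tell look-alikes from the thing itself.
- ctrl.boxes_of(query, picture): "extent" ([left, top, width, height] in pixels, round what is visible of it).
- ctrl.landmark_of(query, picture): "point" ([column, row] in pixels: a listed point, or the origin of a listed thing).
The state is a dict: "time_s": time; "joints": joint angles; "dq": joint speeds; "tau": joint torques, N m; "eef_pos": TCP position; "ee_rot": TCP orientation; "force": force on the tool from outside, world axes, zero at the start; "wrist_torque": the same for the moment, N m; "grip_width": opening from 0.0 (shut) to 1.0 (fully open); "grip_force": force on a finger pad.
Only numpy, scipy, OpenCV 4.12 (cv2) and the standard library are available. Lean on these libraries where they do the work, as an engineer would, in place of code of your own. Each camera call takes 0.05 s, during which the arm holds its last target. There are 200 camera calls.

TASK

Swing the punch stand's guide arm fully home against its stop, over the silver square, and let go of it. Then pull the red-sleeved punch out of the wooden block and lower it upright through the guide hole, touching neither the hole's wall, the stand nor the silver, until its foot is about 8 mm above the silver. Finish while holding it there, still and centred in the hole, and leave the other punches, the bracelet and the spare silver square where they are.

Things in the scene. Friction and masses are not known exactly. Their poses are not given: they have to be found in the camera images.
- stand: Fixed punch stand: dark steel base 250 x 140 x 12 mm (long along x), a round black pitch pan on it (104 mm wide, top 30 mm above the bench) holding a 48 mm silver square, pivot post at x = +90 mm, small red stop post (20 x 14 mm) at x = +55, y = +24, 95 mm high, beside the arm's home place. Origin: on the bench under the silver's centre; z up; x points from silver to pivot post
- silver_mark (a point): Centre of the top face of the silver square, 35 mm above the bench; the guide hole stands right above it when the arm is home
- guide_arm (a joint): Swing of the aluminium guide arm about the pivot post, rad: 0 = home at the hard stop; grows anticlockwise seen from above, to 1.15. About 1 N at the handle moves it; no spring, it stays where left. Flat arm 20 mm thick (underside 75, top 95 mm above the bench), 24 to 50 mm wide, reaching 158 mm from the pivot; hub 42 mm wide, top with its screw 109 mm above the bench
- guide_pivot (a point): On the pivot axis of the guide arm, level with the arm's flat top (95 mm above the bench)
- guide_hole (a point): Centre of the upper mouth of the round guide hole, on the arm's flat top, 95 mm above the bench, 90 mm from the pivot axis. The hole is upright, 16 mm wide, 20 mm deep, right through; there is 40 mm of free height between the arm's underside and the silver
- guide_handle (a point): Centre of the top of the arm's black upright handle peg: 14 mm thick, rising 36 mm above the arm's flat top to 131 mm above the bench, 145 mm from the pivot axis (55 mm beyond the hole)
- punch_block: Fixed pale wooden block 60 x 180 x 60 mm (long along its y) with three upright holes 60 mm apart along its y, 10 mm wide and 45 mm deep, a punch in each; which punch is in which hole varies. Origin: centre of its underside on the bench
- punch: Loose red-sleeved steel punch, upright, 150 mm long, about 90 g: bare shank 8 mm thick from the foot to 85 mm, red round sleeve 18 mm thick from 85 to 140 mm, steel head 12 mm thick to 150 mm. Origin: centre of its foot (lower end), z along the punch to the head. In the block its foot is 15 mm above the bench, its head 165 mm
- punch_yellow: Punch of the same shape with a yellow sleeve, loose, stays in the block
- punch_blue: Punch of the same shape with a blue sleeve, loose, stays in the block
- bracelet: Loose silver bracelet ring 62 mm wide, 16 mm high, lying between stand and block; leave alone. Origin: centre of its underside
- spare_silver: Loose spare silver square 48 x 48 x 5 mm lying between stand and block, behind the bracelet; leave alone. Origin: centre of its underside
Things that resemble listed ones, but are neither listed nor needed, are in the scene too. There is more than one size of the punch_blue; the job needs the largest. Of the things like the punch_yellow, leave any that is pink; of the rest the larger one is meant.

How it is judged (in metres and radians):
On the way, in this order (a step that is already met when the one before it is completed fails the run):
1. the guide arm is swung home against its stop and let go (value of joint guide_arm below 0.03 rad and contact force between the fingers and stand below 0.1 N), for 0.2 s.
2. the red punch is lifted clear of the block in the gripper (height (world z) of punch above 0.065 m and contact force between the fingers and punch above 1 N), for 0.1 s.
3. the punch's foot is above the guide hole's mouth, over the hole (horizontal distance between punch and guide_hole below 0.006 m and height (world z) of punch above 0.095 m), for 0.05 s.
At the end, for the whole second after the job is handed in: Guide arm within 0.03 rad of home. Red punch held by the fingers, still, within 0.06 rad of upright, through the guide hole, its foot within 2.5 mm of the hole's axis and 3 to 13 mm above the silver, touching neither stand nor silver. The other two punches stand in the block (value of joint guide_arm below 0.03 rad and z of punch in the frame of silver_mark between 0.003 and 0.013 m and horizontal distance between punch and guide_hole below 0.0025 m and angle between punch's own z axis and vertical below 0.06 rad and linear speed of punch below 0.01 m/s and contact force between the fingers and punch above 1 N and contact force between punch and stand below 0.1 N and height (world z) of each of punch_yellow, punch_blue below 0.03 m and angle between each of punch_yellow, punch_blue's own z axis and vertical below 0.15 rad); the arm keeps its last pose, push and grip.
It fails at once if the red punch touches the guide hole's wall, the stand or the silver (contact force between punch and stand above 0.3 N).
It fails at once if another punch is pulled or knocked out of its hole (distance of any of punch_yellow, punch_blue from where it was at the start of the episode above 0.02 m).
It fails at once if the bracelet or the spare silver square is shoved away (distance of any of bracelet, spare_silver from where it was at the start of the episode above 0.025 m).
It also fails if it takes over 56 s, if anything falls off the work surface, if the arm or the gripper's body presses on something with over 40 N, if the wrist force passes 120 N, or if a joint passes its speed limit or range.

## Working session

There is one attempt and no reset: what is moved stays moved. The work goes in short steps, Python scripts to look and compute and a tool call to move; the robot and the scene stay as the last step left them, time stands still between calls to the robot, and variables do not carry over. Pictures are saved under pics/ and viewed, at most 10 in all, crops included, and the job is handed in when it is done.

Besides the shell and the picture viewer there is one more tool, called after ">>>" as name(argument=value, ...), one argument or row to a line, values as JSON. send_rows: Moves the arm, as the interface text tells. Its arguments: {"type":"object","properties":{"targets":{"type":"array"},"squeeze":{"type":"number"}},"required":["targets"]}

```bash
mkdir -p pics; ls
cat > h.py <<'E'
import numpy as np, cv2
from rig import ctrl
def ray(c,px):
    K=np.array(c["camera_matrix"]);d=np.array([c["k1"],0,0,0,0],float)
    # undistort iteratively: drawn = p*(1+k1 r^2)
    u=cv2.undistortPointsIter(np.array([[px]],float),K,d,None,None,(3,50,1e-10))[0,0]
    R=np.array(c["R"]);t=np.array(c["t"]);v=R.T@np.array([u[0],u[1],1]);return -R.T@t,v/np.linalg.norm(v)
def atz(c,px,z):
    o,v=ray(c,px);return o+v*(z-o[2])/v[2]
def tri(obs):
    A=0;b=0;L=[]
    for c,px in obs:
        o,v=ray(c,px);P=np.eye(3)-np.outer(v,v);A=A+P;b=b+P@o;L.append((o,P))
    X=np.linalg.solve(A,b);return X,[round(float(np.linalg.norm(P@(X-o))),1) for o,P in L]
def proj(c,X):
    R=np.array(c["R"]);t=np.array(c["t"]);p=R@np.array(X,float)+t;u=p[:2]/p[2];u=u*(1+c["k1"]*(u@u));K=np.array(c["camera_matrix"]);return (K@[u[0],u[1],1])[:2]
def save(c,n): cv2.imwrite("pics/"+n,c["img"][:,:,::-1])
E
python3 - <<'E'
from h import *
np.set_printoptions(precision=1,suppress=True)
S={}
for n in("scene","top"):
    c=ctrl.capture(n);save(c,n+"0.png");S[n]=c
    print(n,c["k1"],-np.array(c["R"]).T@c["t"])
    for q in("guide_pivot","guide_hole","guide_handle","silver_mark","punch","punch_yellow","punch_blue","punch_block","bracelet","spare_silver"):
        print(q,[(np.array(d["point"]),round(d["score"],2)) for d in ctrl.landmark_of(q,c)])
    for q in("punch","punch_yellow","punch_blue"):
        print("box",q,[(np.array(d["extent"]),round(d["score"],2)) for d in ctrl.boxes_of(q,c)])
E
```

```text
pics
scene 0.041969350288287736 [1024.4  231.1  799.6]
guide_pivot [(array([151.8, 262.1]), 0.82), (array([112.9, 228.6]), 0.56)]
guide_hole [(array([110.5, 230.7]), 0.61)]
guide_handle [(array([ 80.8, 194.3]), 0.88)]
silver_mark [(array([172.5, 235.8]), 0.58)]
punch [(array([416.4, 274.5]), 0.44)]
punch_yellow [(array([402.5, 230.6]), 0.96), (array([359.6, 224. ]), 0.5)]
punch_blue [(array([433.6, 246.5]), 0.66), (array([381.2, 308.5]), 0.65)]
punch_block [(array([415.3, 272.6]), 0.94)]
bracelet [(array([307.3, 260.5]), 0.91)]
spare_silver [(array([281.2, 323. ]), 0.72)]
box punch [(array([457.3, 219.2,  21.6,  48.9]), 0.57)]
box punch_yellow [(array([382.7, 197.7,  13.9,  47.9]), 0.68), (array([357.2, 185.8,   5.6,  41.9]), 0.49)]
box punch_blue [(array([380.6, 266.8,  11.5,  41.2]), 0.76), (array([417.1, 206.6,  23.1,  47.7]), 0.74), (array([436.9, 203.4,  17.3,  37.6]), 0.56)]
top -0.04362082416001806 [427.2  36.7 816.6]
guide_pivot [(array([453.8, 167.3]), 0.63), (array([193.9, 280.9]), 0.23)]
guide_hole [(array([508.6, 184.7]), 0.59)]
guide_handle [(array([554.3, 192.1]), 0.6)]
[... 175 characters left out ...]
5.7]), 0.55), (array([256. , 325.7]), 0.53)]
punch_blue [(array([253.8, 240.2]), 0.69), (array([228. , 281.4]), 0.61), (array([219.8, 319.3]), 0.54)]
punch_block [(array([231.4, 282.4]), 0.63), (array([228.9, 282.5]), 0.2)]
bracelet [(array([337.6, 265.3]), 0.72)]
spare_silver [(array([337.3, 190.3]), 0.82), (array([267.5, 283.3]), 0.49)]
box punch [(array([164.8, 265.8,  22.7,  13.4]), 0.61), (array([319.7, 245.8,  34. ,  36.2]), 0.48)]
box punch_yellow [(array([250.9, 271. ,  14.4,  13.9]), 0.64), (array([238.8, 324. ,  21. ,  12.6]), 0.59), (array([319.9, 176. ,  31.6,  23.9]), 0.25)]
box punch_blue [(array([202.2, 269.2,  24. ,  14.7]), 0.79), (array([199.9, 318.1,  24.7,  11. ]), 0.43)]
```

View pics/scene0.png

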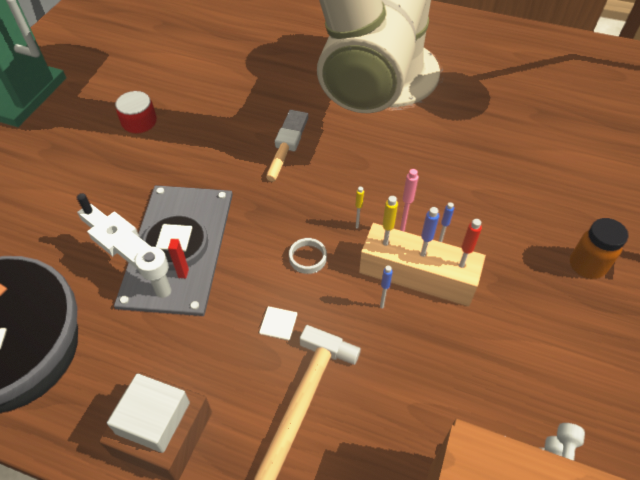

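View pics/top0.png

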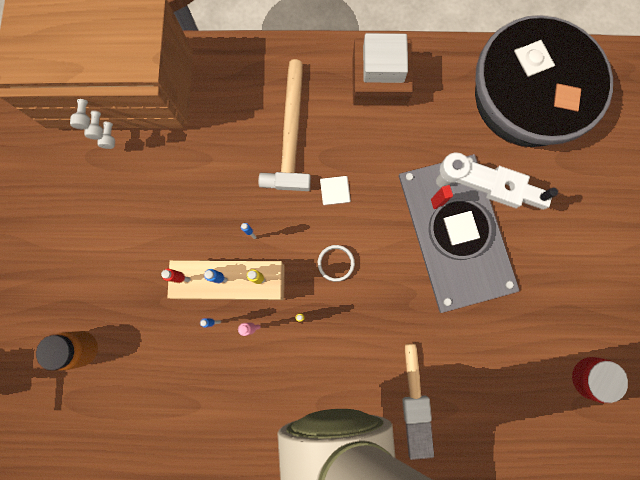

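The red punch is at scene (472,235) and top (173,275), leftmost in the block. It is the only red-sleeved punch. Other candidates that could be confused:
- **Blue:** in the block at scene (430,225); the small ones stand outside at (386,280) and (448,212).
- **Yellow:** in the block at (391,215); a small one at (359,200).
- **Pink:** at (411,185).
- **Red objects:** the stop post at (178,258) and the jar at (135,110).

The guide arm is swung out, with its handle at scene (84,203) and top (550,194).

```bash
cat > m.py <<'E'
from h import *
np.set_printoptions(precision=1,suppress=True)
s=ctrl.capture("scene");t=ctrl.capture("top")
for q in("guide_pivot","guide_hole","guide_handle","silver_mark","punch_block","bracelet","spare_silver"):
    a=ctrl.landmark_of(q,s);b=ctrl.landmark_of(q,t)
    print(q,*[tri([(s,i["point"]),(t,j["point"])]) for i in a[:2] for j in b[:2]])
def red(c,x0,y0,x1,y1):
    h=cv2.cvtColor(c["img"],cv2.COLOR_RGB2HSV)[y0:y1,x0:x1].astype(int)
    m=((h[...,0]<6)|(h[...,0]>172))&(h[...,1]>150)&(h[...,2]>90)
    n,l,st,ce=cv2.connectedComponentsWithStats(m.astype(np.uint8))
    k=1+np.argmax(st[1:,4]);print(st[k]+[x0,y0,0,0,0]);return ce[k]+[x0,y0]
a=red(s,450,205,490,265);b=red(t,155,255,200,295)
print("sleeve",a,b,tri([(s,a),(t,b)]))
print(atz(t,(437,302),12),atz(t,(403,175),12),atz(t,(521,290),12))
E
python3 m.py
python3 - <<'E'
import cv2
a=cv2.imread('pics/scene0.png')[180:310,340:500];b=cv2.imread('pics/top0.png')[220:350,150:310]
import numpy as np
cv2.imwrite('pics/crop1.png',cv2.resize(np.hstack([a,b]),None,fx=2.5,fy=2.5,interpolation=2))
E
```

```text
guide_pivot (array([ 660.9, -168.2,   93. ]), [3.2, 3.2]) (array([581.1, -71.6,  85.3]), [122.6, 122.6])
guide_hole (array([ 628.5, -251.7,   97.7]), [0.1, 0.1]) (array([ 615.8, -197.9,   98.1]), [50.1, 50.1])
guide_handle (array([ 610.1, -303.9,  129.7]), [1.6, 1.6])
silver_mark (array([ 569.2, -190.1,   38.4]), [2.8, 2.8])
punch_block (array([489.7, 225.2,  32.5]), [30.1, 30.1]) (array([474.7, 200. , -11.4]), [3.5, 3.5])
bracelet (array([509.9,  16.8,   2.7]), [0.8, 0.8]) (array([505.3,  80.4,  46.9]), [61.9, 61.9])
spare_silver (array([642.7,  20.8,  -7.6]), [1.1, 1.1])
[464 223  18  30 276]
[163 268  22  14 153]
sleeve [471.4 238.4] [175.  276.2] (array([477.7, 258.3, 125. ]), [0.7, 0.7])
[ 447.3 -149.4   12. ] [666.9 -96.3  12. ] [ 468.2 -292.3   12. ]
```

View pics/crop1.png

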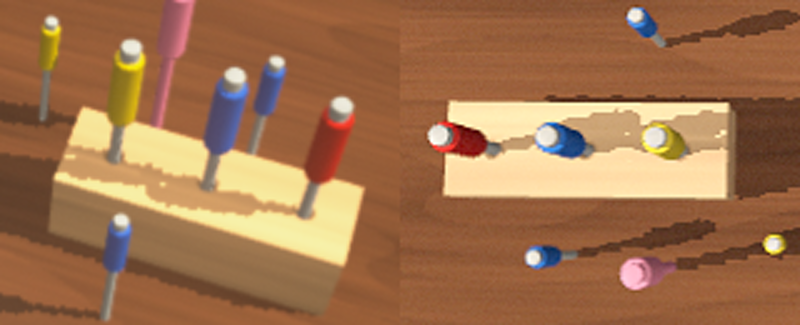

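The crop confirms the red punch: full size, at the left end of the block in the top view. Heights also check out: pivot at 93, hole at 98, handle at 130, sleeve centre at 125. The pivot-to-hole distance is 90 and pivot-to-handle is 145. Next I'll plan the handle push.

```bash
cat > plan.py <<'E'
from h import *
from scipy.spatial.transform import Rotation as Ro
np.set_printoptions(precision=4,suppress=True)
def cur():
    s=ctrl.sense();q=np.array(s["ee_rot"]);return s,np.array(s["eef_pos"],float),Ro.from_quat(q[[1,2,3,0]])
def down(psi): # tool z down, tool y along world angle psi
    y=np.array([np.cos(psi),np.sin(psi),0]);z=np.array([0,0,-1.]);return Ro.from_matrix(np.c_[np.cross(y,z),y,z])
def go(p,R=None):
    s,p0,R0=cur();d=R0.inv().apply(np.array(p,float)-p0)
    print("t",s["time_s"],"shift tool mm",d,"turn",(R0.inv()*R).as_rotvec() if R is not None else 0)
E
python3 - <<'E'
from plan import *
s,p,R=cur();print(p,R.as_matrix(),s["grip_width"],s["joints"])
piv=np.array([660,-168.]);th=np.radians(-110.6);u=np.array([np.cos(th),np.sin(th)]);t=np.array([np.sin(th),-np.cos(th)])
st=piv+145*u-38*t;print("start",st,np.linalg.norm(st))
for k in(0,np.pi): go([*st,200],down(np.arctan2(t[1],t[0])+k))
E
```

```text
[ 157.546  -500.8132  231.2968] [[ 0.9539  0.3001  0.    ]
 [ 0.3001 -0.9539  0.    ]
 [ 0.     -0.     -1.    ]] 1.000573618301595 [-1.4894  0.3129  1.4977  0.      1.331  -0.2234]
start [ 644.5532 -317.0986] 718.3316709960942
t 2.2 shift tool mm [519.6933 -29.0836  31.2985] turn [-0.      0.      2.2352]
t 2.2 shift tool mm [519.6933 -29.0836  31.2985] turn [-0.     -0.     -0.9064]
```

>>> send_rows(
  targets=[
    [1, 0.052, -0.0029, 0, 0, 0, 0],
    [1, 0.052, -0.0029, 0, 0, 0, 0],
    [1, 0.052, -0.0029, 0, 0, 0, 0],
    [1, 0.052, -0.0029, 0, 0, 0, 0],
    [1, 0.052, -0.0029, 0, 0, 0, 0],
    [1, 0.052, -0.0029, 0, 0, 0, 0],
    [1, 0.052, -0.0029, 0, 0, 0, 0],
    [1, 0.052, -0.0029, 0, 0, 0, 0],
    [1, 0.052, -0.0029, 0, 0, 0, 0],
    [1, 0.052, -0.0029, 0, 0, 0, 0],
  ],
  squeeze=40,
)

```text
time_s: 3.45
eef_pos: [646.3, -316.3, 231.3]
ee_rot: [0.0, 0.988, 0.152, 0.0]
force: [0.5, -1.0, 0.4]
grip_width: -0.001
grip_force: 0.0
```

>>> send_rows(
  targets=[
    [1, 0, 0, 0, 0, 0, -0.151],
    [1, 0, 0, 0, 0, 0, -0.151],
    [1, 0, 0, 0, 0, 0, -0.151],
    [1, 0, 0, 0, 0, 0, -0.151],
    [1, 0, 0, 0, 0, 0, -0.151],
    [1, 0, 0, 0, 0, 0, -0.151],
    [1, 0, 0, 0.04, 0, 0, 0],
    [1, 0, 0, 0.03, 0, 0, 0],
    [1, 0, 0, 0, 0, 0, 0],
    [1, 0, 0, 0, 0, 0, 0],
  ],
)

```text
time_s: 4.7
eef_pos: [645.4, -317.4, 163.1]
ee_rot: [0.001, 0.822, 0.569, 0.0]
force: [-0.6, -0.1, -0.2]
grip_width: 0.005
grip_force: 0.0
```

Run:
```python
from plan import *
s,p,R=cur();print(p,R.as_matrix(),s["joints"],s["force"])
piv=np.array([660,-168.]);th=np.radians(-110.6);u=np.array([np.cos(th),np.sin(th)]);t=np.array([np.sin(th),-np.cos(th)])
go([*(piv+145*u-38*t),104],down(np.arctan2(-t[1],-t[0])))
save(ctrl.capture("wrist"),"w1.png")
```

```text
[ 645.3581 -317.4461  163.0683] [[ 0.3523  0.9359  0.002 ]
 [ 0.9359 -0.3523 -0.0014]
 [-0.0006  0.0023 -1.    ]] [-0.6196  0.8129  0.8735  0.      1.4527 -0.2595] [-0.5806 -0.0823 -0.1832]
t 4.7 shift tool mm [ 0.0777 -1.014  59.0661] turn [ 0.0023  0.0006 -0.0005]
```

View pics/w1.png

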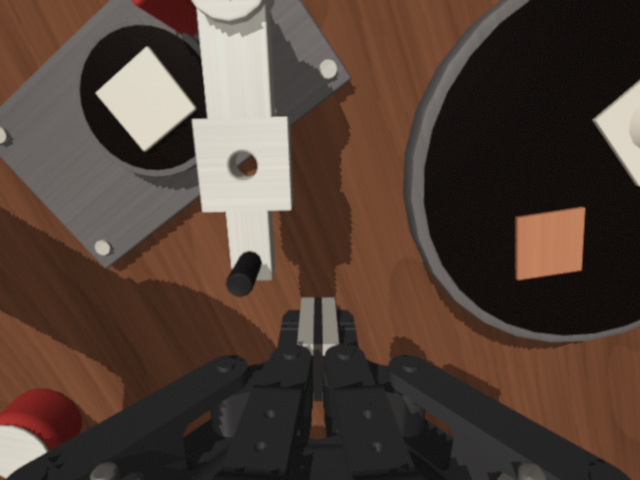

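The wrist view shows the peg at (243,272), the shut fingers at (318,298) and the hole at (243,165). The fingers sit just outside the handle, level with it, so I'll lower and push round the pivot.

>>> send_rows(
  targets=[
    [1, 0, 0, 0.03, 0, 0, 0],
    [1, 0, 0, 0.029, 0, 0, 0],
    [1, 0, 0, 0, 0, 0, 0],
    [1, -0.0023, -0.0102, 0, 0, 0, 0.07],
    [1, -0.0023, -0.0102, 0, 0, 0, 0.07],
    [1, -0.0023, -0.0102, 0, 0, 0, 0.07],
    [1, -0.0023, -0.0102, 0, 0, 0, 0.07],
    [1, -0.0023, -0.0102, 0, 0, 0, 0.07],
    [1, -0.0023, -0.0102, 0, 0, 0, 0.07],
    [1, -0.0023, -0.0102, 0, 0, 0, 0.07],
  ],
)

```text
time_s: 6.0
eef_pos: [577.5, -293.3, 105.3]
ee_rot: [0.002, 0.936, 0.351, 0.001]
force: [0.6, -1.8, 0.5]
grip_width: 0.001
grip_force: 0.6
```

```bash
cat > arm.py <<'E'
from plan import *
s,p,R=cur();print(p,s["force"],s["joints"],s["time_s"])
t=ctrl.capture("top");a=ctrl.capture("scene")
for q in("guide_hole","guide_handle"):
    for c in(t,a): print(q,[(np.array(d["point"]),atz(c,d["point"],95 if q=="guide_hole" else 131)) for d in ctrl.landmark_of(q,c)[:2]])
c=R.inv().apply(np.array([660,-168,95])-p);print("pivot in tool",c)
E
python3 arm.py
```

```text
[ 577.4876 -293.3371  105.2582] [ 0.5701 -1.768   0.5176] [-0.6504  0.6893  1.2497 -0.0004  1.1978  0.2022] 6.0
guide_hole [(array([499.1, 200.9]), array([ 601.9343, -231.8408,   95.    ]))]
guide_hole [(array([128.8, 216.6]), array([ 597.0556, -238.8741,   95.    ]))]
guide_handle [(array([538.3, 222.6]), array([ 561.0457, -275.0223,  131.    ]))]
guide_handle [(array([111.5, 175.2]), array([ 557.6317, -282.2163,  131.    ])), (array([172.4, 237.4]), array([ 629.9647, -137.585 ,  131.    ]))]
pivot in tool [144.6055 -40.1123  10.1569]
```

>>> send_rows(
  targets=[
    [1, -0.002, -0.0088, 0, 0, 0, 0.06],
    [1, -0.002, -0.0088, 0, 0, 0, 0.06],
    [1, -0.002, -0.0088, 0, 0, 0, 0.06],
    [1, -0.002, -0.0088, 0, 0, 0, 0.06],
    [1, -0.002, -0.0088, 0, 0, 0, 0.06],
    [1, -0.002, -0.0088, 0, 0, 0, 0.06],
    [1, -0.002, -0.0088, 0, 0, 0, 0.06],
    [1, -0.002, -0.0088, 0, 0, 0, 0.06],
    [1, -0.001, -0.0044, 0, 0, 0, 0.03],
    [1, 0, 0, 0, 0, 0, 0],
  ],
)

```text
time_s: 7.55
eef_pos: [527.0, -235.2, 102.5]
ee_rot: [0.0, 0.994, 0.106, 0.0]
force: [-0.4, -0.2, 0.2]
grip_width: -0.002
grip_force: 0.0
```

```bash
python3 arm.py
```

```text
[ 527.0467 -235.2252  102.4855] [-0.3843 -0.1636  0.1549] [-0.6228  0.5518  1.4963  0.0002  1.0932  0.7362] 7.55
guide_hole [(array([475.1, 217.1]), array([ 575.8221, -193.0606,   95.    ]))]
guide_hole [(array([161.8, 211.6]), array([ 570.5785, -196.8747,   95.    ]))]
guide_handle [(array([496.7, 248.4]), array([ 522.2248, -211.2671,  131.    ]))]
guide_handle [(array([160.3, 166.1]), array([ 514.3641, -222.427 ,  131.    ]))]
pivot in tool [144.1104 -37.7808   7.5261]
```

>>> send_rows(
  targets=[
    [1, -0.0006, -0.0022, 0, 0, 0, 0.015],
    [1, -0.0006, -0.0022, 0, 0, 0, 0.015],
    [1, -0.0006, -0.0022, 0, 0, 0, 0.015],
    [1, -0.0006, -0.0022, 0, 0, 0, 0.015],
    [1, 0, 0, 0, 0, 0, 0],
    [1, -0.0003, -0.0011, 0, 0, 0, 0.008],
    [1, 0, 0, 0, 0, 0, 0],
    [1, -0.0003, -0.0011, 0, 0, 0, 0.008],
    [1, 0, 0, 0, 0, 0, 0],
    [1, 0, 0, 0, 0, 0, 0],
  ],
)

```text
time_s: 9.1
eef_pos: [522.0, -225.3, 102.4]
ee_rot: [0.0, 0.998, 0.067, 0.0]
force: [1.4, -5.1, -0.7]
grip_width: -0.003
grip_force: 2.2
```

>>> send_rows(
  targets=[
    [1, 0, -0.001, 0, 0, 0, 0],
    [1, 0, 0, 0, 0, 0, 0],
    [1, 0, -0.001, 0, 0, 0, 0],
    [1, 0, 0, 0, 0, 0, 0],
    [1, 0, 0, 0, 0, 0, 0],
    [1, 0, 0, 0, 0, 0, 0],
    [1, 0, 0, 0, 0, 0, 0],
    [1, 0, 0, 0, 0, 0, 0],
    [1, 0, 0, 0, 0, 0, 0],
    [1, 0, 0, 0, 0, 0, 0],
  ],
)

```text
time_s: 10.35
eef_pos: [522.0, -225.1, 102.5]
ee_rot: [0.002, 0.998, 0.067, 0.001]
force: [2.7, -13.5, -4.3]
grip_width: 0.002
grip_force: 6.7
```

>>> send_rows(
  targets=[
    [1, 0, 0.006, 0, 0, 0, 0],
    [1, 0, 0.012, 0, 0, 0, 0],
    [1, 0, 0.012, 0, 0, 0, 0],
    [1, 0, 0, -0.03, 0, 0, 0],
    [1, 0, 0, -0.04, 0, 0, 0],
    [1, 0, 0, -0.04, 0, 0, 0],
    [1, -0.03, 0, -0.02, 0, 0, 0],
    [1, -0.02, 0, 0, 0, 0, 0],
    [1, 0, 0, 0, 0, 0, 0],
    [1, 0, 0, 0, 0, 0, 0],
  ],
)

```text
time_s: 11.6
eef_pos: [476.5, -259.6, 232.1]
ee_rot: [-0.0, 0.998, 0.067, -0.0]
force: [0.1, -0.3, 0.2]
grip_width: -0.003
grip_force: 0.0
```

```bash
cat > arm2.py <<'E'
from plan import *
import sys
s,p,R=cur();print(p,s["force"],s["time_s"],s["joints"])
cs=[ctrl.capture(n) for n in("top","scene","wrist")];save(cs[2],sys.argv[1])
for q,z in(("guide_hole",95),("guide_handle",131),("guide_pivot",95)):
    o=[]
    for c in cs:
        l=ctrl.landmark_of(q,c)[:1]
        for d in l: o.append((c,d["point"]));print(q,np.array(d["point"]),round(d["score"],2),atz(c,d["point"],z))
    if len(o)>1:print(tri(o))
E
python3 arm2.py w2.png
```

```text
[ 476.5415 -259.5711  232.1072] [ 0.1123 -0.2781  0.1556] 11.6 [-0.7149  0.3514  1.4425  0.0003  1.348   0.7211]
guide_hole [472.5 220.2] 0.85 [ 570.8957 -188.8062   95.    ]
guide_hole [165.7 211.4] 0.61 [ 568.1081 -191.4798   95.    ]
guide_hole [236.3  87.2] 0.82 [ 567.8326 -191.9982   95.    ]
(array([ 569.1186, -190.5895,   95.2404]), [2.5, 0.9, 1.9])
guide_handle [169.9 169.9] 0.72 [ 516.1792 -204.6503  131.    ]
guide_handle [239.4 172.9] 0.64 [ 515.103  -205.2618  131.    ]
(array([ 515.1476, -205.2228,  129.9597]), [0.3, 0.3])
guide_pivot [457.9 165.3] 0.75 [ 658.8996 -169.5538   95.    ]
guide_pivot [147.1 262.4] 0.95 [ 661.4929 -169.4323   95.    ]
(array([ 659.9653, -170.7102,   92.1118]), [0.3, 0.3])
```

View pics/w2.png

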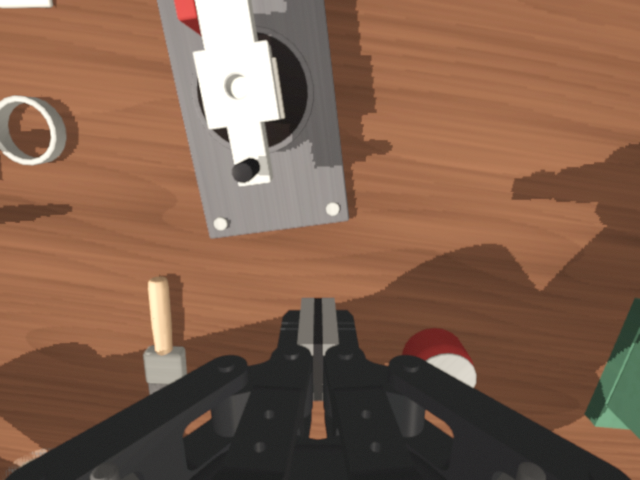

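The arm is home: silver shows through the hole at (237,87), and the hole sits at about (569,-190.6,95), directly above silver_mark. Now the red punch.

Run:
```python
from plan import *
go([440,258,232],down(0))
```

```text
t 12.2 shift tool mm [  33.7485 -517.5614    0.3059] turn [-0.    -0.    -1.436]
```

>>> send_rows(
  targets=[
    [-0.1, 0, 0, -0.03, 0, 0, 0],
    [-0.1, 0.007, -0.0507, 0, 0, 0, 0],
    [-0.1, 0.007, -0.0507, 0, 0, 0, 0],
    [-0.1, 0.007, -0.0507, 0, 0, 0, 0],
    [-0.1, 0.007, -0.0507, 0, 0, 0, 0],
    [-0.1, 0.007, -0.0507, 0, 0, 0, 0],
    [-0.1, 0.007, -0.0507, 0, 0, 0, 0],
    [-0.1, 0.007, -0.0507, 0, 0, 0, 0],
    [-0.1, 0.007, -0.0507, 0, 0, 0, 0],
    [-0.1, 0, 0, 0, 0, 0, -0.16],
  ],
)

```text
time_s: 13.45
eef_pos: [476.6, 152.8, 262.3]
ee_rot: [-0.0, 0.989, 0.15, 0.0]
force: [0.4, -0.6, 0.9]
grip_width: 0.55
grip_force: 0.0
```

>>> send_rows(
  targets=[
    [-0.1, 0, 0, 0, 0, 0, -0.16],
    [-0.1, 0, 0, 0, 0, 0, -0.16],
    [-0.1, 0, 0, 0, 0, 0, -0.16],
    [-0.1, 0, 0, 0, 0, 0, -0.16],
    [-0.1, 0, 0, 0, 0, 0, -0.16],
    [-0.1, 0, 0, 0, 0, 0, -0.16],
    [-0.1, 0, 0, 0, 0, 0, -0.16],
    [-0.1, 0, 0, 0, 0, 0, -0.156],
    [-0.1, 0, 0, 0, 0, 0, 0],
    [-0.1, 0, 0, 0, 0, 0, 0],
  ],
)

```text
time_s: 14.7
eef_pos: [477.1, 150.0, 262.3]
ee_rot: [0.0, 0.708, 0.706, 0.0]
force: [-0.3, 0.0, -0.6]
grip_width: 0.555
grip_force: 0.0
```

Run:
```python
from plan import *
s,p,R=cur();print(p,R.as_matrix(),s["joints"],s["grip_width"],s["time_s"])
w=ctrl.capture("wrist");save(w,"w3.png")
for X in([478,258,165],[478,258,60]):print(proj(w,X))
for q in("punch","punch_blue"):print([(d["point"],d["score"]) for d in ctrl.landmark_of(q,w)],[(d["extent"],d["score"]) for d in ctrl.boxes_of(q,w)])
```

```text
[477.082  150.0332 262.3284] [[ 0.003   1.      0.0001]
 [ 1.     -0.003   0.    ]
 [ 0.      0.0001 -1.    ]] [0.07   0.2358 1.5173 0.     1.3884 0.0729] 0.554580302308531 14.7
[320.2053  64.6874]
[319.3707  82.1859]
[([320.0, 85.9], 0.78)] [([308.6, 53.2, 23.6, 39.3], 0.57), ([451.2, 466.6, 39.8, 13.0], 0.5)]
[([318.8, 153.7], 0.85), ([389.5, 185.9], 0.56)] [([309.3, 151.2, 21.9, 35.0], 0.96), ([225.3, 129.1, 32.3, 18.4], 0.93), ([389.8, 183.9, 34.0, 31.9], 0.65), ([280.6, 43.8, 78.1, 210.1], 0.39)]
```

View pics/w3.png

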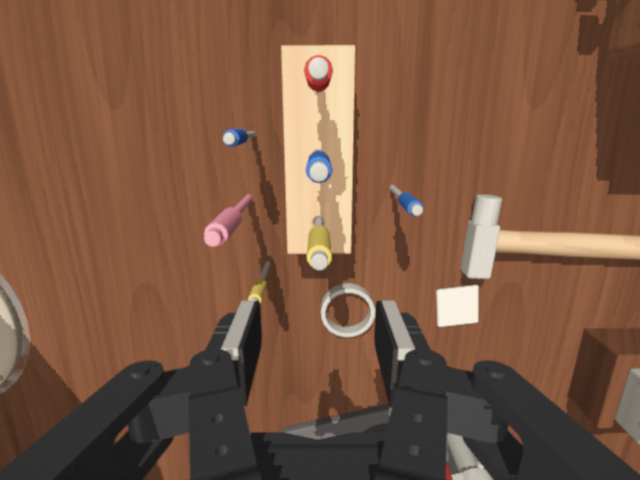

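The view matches the plan: the red head is at (318,68), blue at (319,172) and yellow at (319,260), with the spare look-alikes outside the block. The estimated punch axis is about (477,256.5), so I'll move above it and descend with the fingers half open.

>>> send_rows(
  targets=[
    [-0.1, 0.04, 0, 0, 0, 0, 0],
    [-0.1, 0.04, 0, 0, 0, 0, 0],
    [-0.1, 0.0265, 0, 0, 0, 0, 0],
    [-0.1, 0, 0, 0.03, 0, 0, 0],
    [-0.1, 0, 0, 0.03, 0, 0, 0],
    [-0.1, 0, 0, 0.03, 0, 0, 0],
    [-0.1, 0, 0, 0.03, 0, 0, 0],
    [-0.1, 0, 0, 0.03, 0, 0, 0],
    [-0.1, 0, 0, 0, 0, 0, 0],
    [-0.1, 0, 0, 0, 0, 0, 0],
  ],
  squeeze=40,
)

```text
time_s: 16.2
eef_pos: [477.7, 256.7, 113.6]
ee_rot: [0.0, 0.707, 0.707, 0.001]
force: [0.6, 0.4, 0.2]
grip_width: 0.552
grip_force: 0.0
```

Run:
```python
from plan import *
s,p,R=cur();print(p,s["force"],s["grip_width"])
cs=[ctrl.capture(n) for n in("scene","top","wrist")]
ims=[]
for c in cs:
    x,y=proj(c,[477,256.5,130]).astype(int);print(x,y);x=min(max(x,60),580);y=min(max(y,60),420);ims.append(cv2.resize(c["img"][y-60:y+60,x-60:x+60],(266,266)))
cv2.imwrite("pics/c4.png",np.hstack(ims)[:,:,::-1])
```

```text
[477.6989 256.7165 113.5563] [0.5783 0.3984 0.243 ] 0.5520131764038593
470 235
174 276
318 332
```

View pics/c4.png

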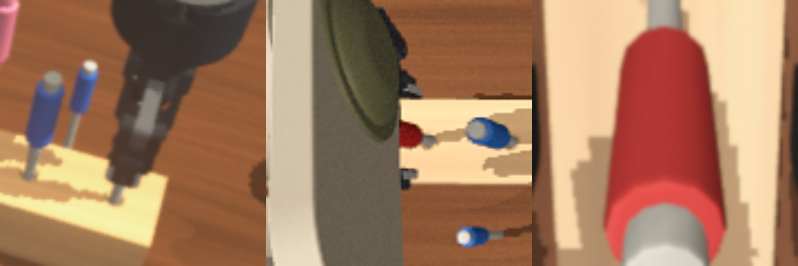

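The crops show the red punch centred between the fingers, at the wrist image's middle column. I'll close on it.

>>> send_rows(
  targets=[
    [0.2, 0, 0, 0, 0, 0, 0],
    [0.4, 0, 0, 0, 0, 0, 0],
    [0.6, 0, 0, 0, 0, 0, 0],
    [1, 0, 0, 0, 0, 0, 0],
    [1, 0, 0, 0, 0, 0, 0],
    [1, 0, 0, 0, 0, 0, 0],
    [1, 0, 0, 0, 0, 0, 0],
    [1, 0, 0, 0, 0, 0, 0],
    [1, 0, 0, 0, 0, 0, 0],
    [1, 0, 0, 0, 0, 0, 0],
  ],
  squeeze=45,
)

```text
time_s: 17.6
eef_pos: [477.3, 256.6, 112.5]
ee_rot: [0.0, 0.707, 0.707, 0.0]
force: [1.1, -0.9, 5.5]
grip_width: 0.199
grip_force: 43.9
```

>>> send_rows(
  targets=[
    [1, 0, 0, -0.006, 0, 0, 0],
    [1, 0, 0, -0.012, 0, 0, 0],
    [1, 0, 0, -0.018, 0, 0, 0],
    [1, 0, 0, -0.02, 0, 0, 0],
    [1, 0, 0, -0.02, 0, 0, 0],
    [1, 0, 0, -0.03, 0, 0, 0],
    [1, 0, 0, -0.03, 0, 0, 0],
    [1, 0, 0, -0.024, 0, 0, 0],
    [1, 0, 0, 0, 0, 0, 0],
    [1, 0, 0, 0, 0, 0, 0],
  ],
)

```text
time_s: 18.85
eef_pos: [476.6, 256.4, 271.2]
ee_rot: [-0.001, 0.707, 0.707, -0.001]
force: [-0.1, 0.4, -1.9]
grip_width: 0.195
grip_force: 44.1
```

Run:
```python
from plan import *
s,p,R=cur();print(p,s["force"],s["grip_width"],s["grip_force"],s["joints"])
go([569,-190.6-60,265])
cs=[ctrl.capture(n) for n in("scene","top","wrist")]
for c in cs: print([(np.array(d["point"]),round(d["score"],2)) for d in ctrl.landmark_of("punch",c)[:2]],proj(c,[p[0],p[1],p[2]-97]))
for i,c in enumerate(cs): save(c,"l%d.png"%i)
```

```text
[476.5808 256.3916 271.2388] [-0.0753  0.4024 -1.8761] 0.19541741147426275 44.132099747657776 [0.277  0.3248 1.3773 0.     1.4415 0.2769]
t 18.85 shift tool mm [-506.9921   92.4109    6.3229] turn 0
[(array([477. , 217.4]), 0.55)] [477.336 215.773]
[(array([162.6, 272.9]), 0.59), (array([455.1, 165.2]), 0.45)] [164.5747 274.3394]
[(array([317.9, 240.9]), 0.73)] [319.2413 241.8142]
```

>>> send_rows(
  targets=[
    [1, 0, 0, -0.03, 0, 0, 0],
    [1, -0.0447, 0.0092, 0, 0, 0, 0],
    [1, -0.0549, 0.0113, 0, 0, 0, 0],
    [1, -0.0549, 0.0113, 0, 0, 0, 0],
    [1, -0.0549, 0.0113, 0, 0, 0, 0],
    [1, -0.0549, 0.0113, 0, 0, 0, 0],
    [1, -0.0549, 0.0113, 0, 0, 0, 0],
    [1, -0.0549, 0.0113, 0, 0, 0, 0],
    [1, -0.0447, 0.0092, 0, 0, 0, 0],
    [1, -0.0282, 0.0063, 0, 0, 0, 0],
  ],
)

```text
time_s: 20.4
eef_pos: [569.6, -192.7, 301.7]
ee_rot: [-0.0, 0.708, 0.707, -0.0]
force: [0.4, 1.0, 0.0]
grip_width: 0.199
grip_force: 44.2
```

>>> send_rows(
  targets=[
    [1, 0, 0, 0.02, 0, 0, 0],
    [1, 0, 0, 0.02, 0, 0, 0],
    [1, 0, 0, 0.02, 0, 0, 0],
    [1, 0, 0, 0.01, 0, 0, 0],
    [1, 0, 0, 0, 0, 0, 0],
    [1, 0, 0, 0, 0, 0, 0],
    [1, 0, 0, 0, 0, 0, 0],
    [1, 0, 0, 0, 0, 0, 0],
    [1, 0, 0, 0, 0, 0, 0],
    [1, 0, 0, 0, 0, 0, 0],
  ],
)

```text
time_s: 21.65
eef_pos: [569.6, -190.5, 232.3]
ee_rot: [-0.0, 0.707, 0.707, 0.0]
force: [0.7, 0.3, -0.9]
grip_width: 0.196
grip_force: 44.2
```

Run:
```python
from plan import *
s,p,R=cur();print(p,R.as_matrix(),s["force"],s["grip_width"],s["grip_force"],s["joints"],s["time_s"])
cs=[ctrl.capture(n) for n in("scene","top","wrist")]
for q in("punch","guide_hole","guide_handle","guide_pivot"):
  for c in cs: print(q,[(np.array(d["point"]),round(d["score"],2)) for d in ctrl.landmark_of(q,c)[:2]],proj(c,[p[0],p[1],p[2]-97] if q=="punch" else [569,-190.6,95]))
ims=[]
for i,c in enumerate(cs):
    save(c,"k%d.png"%i);x,y=[(140,210),(470,230),(320,300)][i]
    ims.append(cv2.resize(c["img"][y-80:y+80,x-65:x+65],(266,327),interpolation=2))
cv2.imwrite("pics/c5.png",np.hstack(ims)[:,:,::-1])
```

```text
[ 569.5911 -190.4672  232.3052] [[-0.0001  1.     -0.    ]
 [ 1.      0.0001  0.    ]
 [ 0.     -0.     -1.    ]] [ 0.7249  0.3258 -0.8734] 0.19583025731295167 44.19982552528381 [-0.5176  0.4815  1.2516  0.      1.4086 -0.5176] 21.65
punch [(array([161. , 198.4]), 0.79), (array([164.8, 213.2]), 0.66)] [160.0944 195.0858]
punch [(array([482.2, 213.6]), 0.6), (array([334.6, 189. ]), 0.23)] [482.0029 215.7742]
punch [(array([316.4, 242.5]), 0.81)] [318.9837 241.8135]
guide_hole [(array([166.5, 212.9]), 0.85)] [165.9189 211.9766]
guide_hole [(array([473.9, 220.2]), 0.63)] [473.7066 221.415 ]
guide_hole [(array([317.8, 225.5]), 0.89)] [318.0199 226.0294]
guide_handle [(array([168.4, 168. ]), 0.63), (array([279.8, 323.7]), 0.58)] [165.9189 211.9766]
guide_handle [(array([493.5, 253.2]), 0.6)] [473.7066 221.415 ]
guide_handle [(array([239.2, 262.5]), 0.6), (array([319.1, 227.4]), 0.48)] [318.0199 226.0294]
guide_pivot [(array([149.9, 263.9]), 0.74)] [165.9189 211.9766]
guide_pivot [(array([456.2, 162.4]), 0.86), (array([335.3, 265.9]), 0.37)] [473.7066 221.415 ]
guide_pivot [(array([432.1, 200. ]), 0.77)] [318.0199 226.0294]
```

View pics/c5.png

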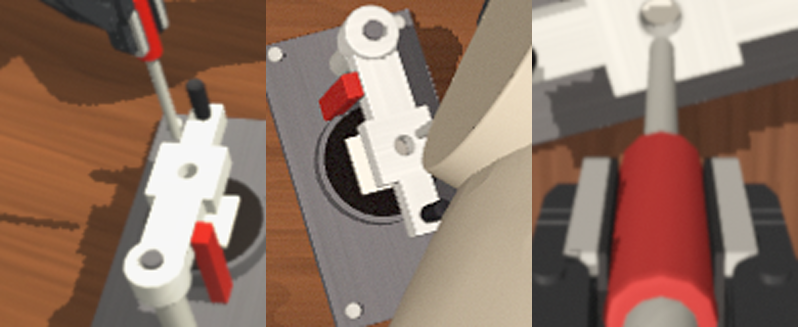

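All three views show the hole: scene (166,213), top (474,220), wrist (318,225). The shank is above it and nearly upright. I'll lower the foot to about 13 mm above the mouth and measure again there.

>>> send_rows(
  targets=[
    [1, 0, 0, 0.008, 0, 0, 0],
    [1, 0, 0, 0.009, 0, 0, 0],
    [1, 0, 0, 0.008, 0, 0, 0],
    [1, 0, 0, 0.002, 0, 0, 0],
    [1, 0, 0, 0, 0, 0, 0],
    [1, 0, 0, 0, 0, 0, 0],
    [1, 0, 0, 0, 0, 0, 0],
    [1, 0, 0, 0, 0, 0, 0],
    [1, 0, 0, 0, 0, 0, 0],
    [1, 0, 0, 0, 0, 0, 0],
  ],
)

```text
time_s: 23.65
eef_pos: [569.6, -190.5, 205.3]
ee_rot: [-0.0, 0.707, 0.707, -0.0]
force: [0.2, 0.1, -1.6]
grip_width: 0.197
grip_force: 44.2
```

Run:
```python
from plan import *
s,p,R=cur();print(p,s["force"],s["time_s"])
cs=[ctrl.capture(n) for n in("scene","top","wrist")]
ims=[]
for i,c in enumerate(cs):
    for q in("punch","guide_hole"): print(q,[(np.array(d["point"]),round(d["score"],2)) for d in ctrl.landmark_of(q,c)[:1]],proj(c,[p[0],p[1],p[2]-97] if q=="punch" else [569,-190.6,95]))
    save(c,"f%d.png"%i);x,y=[(164,208),(475,218),(318,230)][i]
    ims.append(cv2.resize(c["img"][y-28:y+28,x-19:x+19],(266,392),interpolation=cv2.INTER_NEAREST)); print("origin",x-19,y-28,"x7")
cv2.imwrite("pics/c6.png",np.hstack(ims)[:,:,::-1])
```

```text
[ 569.5785 -190.4764  205.3031] [ 0.2065  0.1095 -1.6219] 23.65
punch [(array([161.7, 208.2]), 0.7)] [163.9665 206.7364]
guide_hole [(array([166. , 213.5]), 0.62)] [165.9189 211.9766]
origin 145 180 x7
punch [(array([474.3, 216.4]), 0.57)] [476.2821 219.3729]
guide_hole [(array([473.3, 218.9]), 0.64)] [473.7066 221.415 ]
origin 456 190 x7
punch [(array([321.5, 243.2]), 0.71)] [318.9648 241.8302]
guide_hole [(array([318.4, 234.3]), 0.57)] [318.0662 236.2246]
origin 299 202 x7
```

View pics/c6.png

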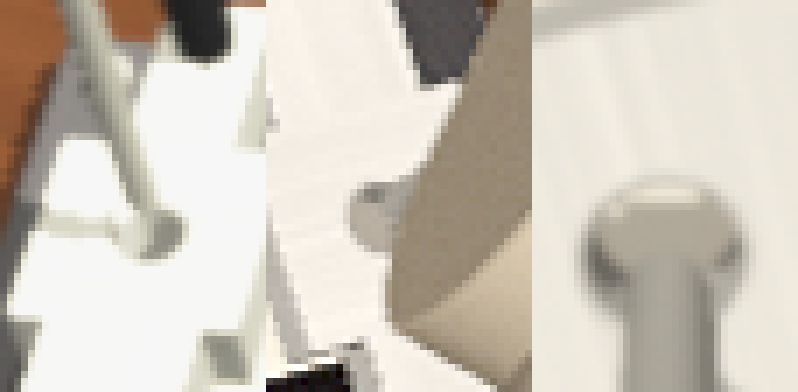

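Run:
```python
import cv2,numpy as np
ims=[]
for n in("l2.png","k2.png","f2.png"):
    a=cv2.imread("pics/"+n)
    g=a[215:265,301:338]
    if n=="f2.png":
        g=np.clip((g.astype(float)-100)*255/140,0,255).astype(np.uint8)
    g=cv2.resize(g,None,fx=7,fy=7,interpolation=0)
    for r in range(0,50,5): cv2.line(g,(0,r*7),(8 if r%10 else 18,r*7),(0,255,0),1)
    for c in range(-1,37,5): cv2.line(g,(c*7,0),(c*7,8),(0,255,0),1)
    ims.append(g)
cv2.imwrite("pics/c7.png",np.hstack(ims)) # row=215+y/7, col=301+x/7
a=cv2.imread("pics/l2.png").astype(int)
print("l2 rows 228-246 at cols 312..326 (green-blue-ish gray)")
for r in range(228,250,2): print(r,a[r,310:329,0])
```

```text
l2 rows 228-246 at cols 312..326 (green-blue-ish gray)
228 [177 178 179 179 180 181 181 181 181 181 180 180 179 178 178 179 179 181
 182]
230 [176 178 179 179 180 180 180 181 181 181 180 180 179 178 179 178 180 181
 182]
232 [177 177 179 179 180 181 180 181 181 180 180 180 178 179 179 179 180 180
 182]
234 [178 178 178 179 179 179 180 180 181 180 181 180 179 178 179 179 180 181
 183]
236 [177 177 178 179 178 180 180 180 179 180 179 180 179 178 178 179 180 182
 182]
238 [177 176 177 177 174 173 172 172 172 170 170 172 175 178 179 180 180 181
 183]
240 [177 176 174 165 161 164 166 169 168 166 161 157 156 165 175 179 181 182
 183]
242 [176 173 163 156 159 163 165 169 169 165 161 155 144 141 160 175 181 183
 184]
244 [176 171 156 153 160 164 167 169 169 166 161 154 143 133 145 171 179 182
 184]
246 [176 171 155 154 161 165 168 169 169 166 161 154 143 134 145 171 180 182
 184]
248 [176 171 156 155 161 165 168 169 169 165 161 154 143 130 138 169 180 182
 183]
```

View pics/c7.png

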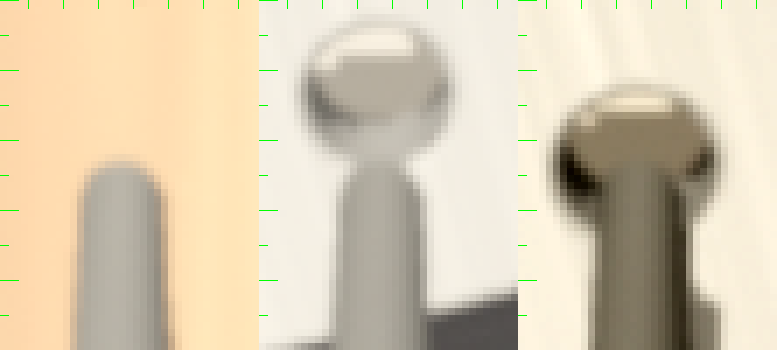

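Run:
```python
from plan import *
s,p,R=cur();w=ctrl.capture("wrist")
def ext(x,y,z,r):
    P=np.array([proj(w,[x+r*np.cos(a),y+r*np.sin(a),z]) for a in np.linspace(0,6.283,90)])
    return P.min(0),P.max(0)
print(p,"hole 569,-190.6",ext(569,-190.6,95,8),"obs cols 305.4-329.1 rows 226.6-~247.4")
for z in(106,108.3,110): print("foot",z,ext(p[0],p[1],z,4),"obs top 237.8 cols 311.6-324.7")
# same for the higher hover k2 via shifted camera: shift world up instead
d=27
print("k2 hole",ext(569,-190.6,95-d,8),"obs cols 306.4-328.1 rows 217.1-237.4")
```

```text
[ 569.5783 -190.4744  205.2741] hole 569,-190.6 (array([306.5859, 225.1285]), array([329.5527, 247.125 ])) obs cols 305.4-329.1 rows 226.6-~247.4
foot 106 (array([312.9773, 235.0583]), array([324.9327, 246.4655])) obs top 237.8 cols 311.6-324.7
foot 108.3 (array([312.9378, 236.053 ]), array([324.9966, 247.5488])) obs top 237.8 cols 311.6-324.7
foot 110 (array([312.9082, 236.7994]), array([325.0446, 248.3616])) obs top 237.8 cols 311.6-324.7
k2 hole (array([307.5527, 215.8392]), array([328.4934, 236.0639])) obs cols 306.4-328.1 rows 217.1-237.4
```

The last crop shows the foot's far rim at row 238 and the shank at columns 312–325. The hole sits at columns 305–329. So the foot is about 0.5 mm too far in +x and 0.4 mm too far in -y. I'll correct that and lower.

>>> send_rows(
  targets=[
    [1, 0.0004, -0.0005, 0, 0, 0, 0],
    [1, 0, 0, 0, 0, 0, 0],
    [1, 0, 0, 0.003, 0, 0, 0],
    [1, 0, 0, 0.004, 0, 0, 0],
    [1, 0, 0, 0.004, 0, 0, 0],
    [1, 0, 0, 0.004, 0, 0, 0],
    [1, 0, 0, 0.004, 0, 0, 0],
    [1, 0, 0, 0.003, 0, 0, 0],
    [1, 0, 0, 0, 0, 0, 0],
    [1, 0, 0, 0, 0, 0, 0],
  ],
)

```text
time_s: 25.4
eef_pos: [569.1, -190.1, 183.4]
ee_rot: [0.0, 0.707, 0.707, 0.0]
force: [0.1, 0.2, -1.4]
grip_width: 0.198
grip_force: 44.2
```

Run:
```python
from plan import *
s,p,R=cur();print(p,s["force"],s["wrist_torque"],s["time_s"])
w=ctrl.capture("wrist");a=w["img"].astype(int)
print(proj(w,[568.5,-191.4,95]),proj(w,[p[0]-.5,p[1]-1.2,95]))
for r in range(232,266,3): print(r,a[r,300:338,2])
```

```text
[ 569.132  -190.0942  183.438 ] [ 0.0829  0.1919 -1.3644] [ 0.0199  0.0323 -0.0468] 25.4
[317.9759 247.7442] [318.1813 247.5881]
232 [207 208 209 209 208 208 208 209 210 211 213 214 212 209 207 207 208 209
 211 210 209 207 207 208 208 207 208 208 207 207 208 209 210 209 209 208
 208 208]
235 [207 208 208 209 209 208 207 209 209 210 211 213 214 212 208 206 205 206
 207 208 209 208 206 207 208 208 207 207 207 207 207 209 210 210 210 208
 208 208]
238 [209 207 208 209 210 209 208 208 208 208 205 198 189 172 150 132 122 119
 120 123 132 142 152 164 178 188 196 204 207 208 208 208 209 210 210 210
 209 208]
241 [211 209 208 208 209 210 207 196 174 156 160 166 142 110 114 130 137 142
 144 141 136 129 118 116 132 142 148 160 178 196 204 207 208 209 211 210
 210 208]
244 [211 211 209 207 206 198 170 140 137 141 141 137 127 128 135 140 142 144
 144 141 137 130 119 109 114 133 140 141 143 153 178 197 206 208 210 211
 210 210]
247 [211 211 211 208 200 171 133  99  94 114 133 137 127 130 137 140 143 144
 143 141 137 130 120 110 114 133 137 129 116 115 147 182 198 205 209 210
 211 210]
250 [210 21
[... 248 characters left out ...]
06  92 110 142 151 150 155 176 198 205 207 208 208
 210 211]
256 [210 210 210 211 210 207 194 180 166 146 133 126 128 134 138 141 142 143
 142 140 135 129 120 108 103 119 114 131 168 192 206 208 208 208 208 208
 209 210]
259 [210 210 210 210 211 212 210 206 202 194 183 152 133 135 138 141 142 143
 141 139 135 129 120 108  97 103 149 199 211 209 209 209 208 208 208 208
 208 209]
262 [210 210 210 210 210 211 212 211 209 207 200 165 138 136 139 142 142 142
 142 139 134 128 121 109 104 121 157 196 208 209 208 209 209 208 208 208
 207 208]
265 [210 210 209 210 210 211 211 212 210 208 198 158 134 136 139 141 141 142
 140 137 134 128 121 110 103 112 136 163 200 209 208 208 209 208 209 208
 208 208]
```

The shank (columns 311–325) is centred in the hole (305–330), and there is no contact force. I'll lower the rest of the way.

>>> send_rows(
  targets=[
    [1, 0, 0, 0.004, 0, 0, 0],
    [1, 0, 0, 0.006, 0, 0, 0],
    [1, 0, 0, 0.006, 0, 0, 0],
    [1, 0, 0, 0.006, 0, 0, 0],
    [1, 0, 0, 0.006, 0, 0, 0],
    [1, 0, 0, 0.005, 0, 0, 0],
    [1, 0, 0, 0.005, 0, 0, 0],
    [1, 0, 0, 0.004, 0, 0, 0],
    [1, 0, 0, 0, 0, 0, 0],
    [1, 0, 0, 0, 0, 0, 0],
  ],
)

```text
time_s: 26.7
eef_pos: [569.2, -190.1, 141.5]
ee_rot: [0.0, 0.707, 0.707, 0.0]
force: [-0.6, 0.4, -1.7]
grip_width: 0.201
grip_force: 44.2
```

Run:
```python
from plan import *
s,p,R=cur();print(p,s["force"],s["wrist_torque"],s["time_s"],np.abs(s["dq"]).max())
w=ctrl.capture("wrist");a=w["img"].astype(int);sc=ctrl.capture("scene")
print("hole",proj(w,[568.5,-191.4,95]),"shank@95",proj(w,[p[0]-.5,p[1]-1.2,95]))
for r in range(250,310,4): print(r,a[r,296:344,2])
for q in("punch_yellow","punch_blue","guide_handle"):print(q,[(np.array(d["point"]),round(d["score"],2)) for d in ctrl.landmark_of(q,sc)[:2]])
```

```text
[ 569.1761 -190.1269  141.4804] [-0.6426  0.4431 -1.6678] [ 0.0091 -0.0327 -0.0152] 26.7 0.0030633546954746886
hole [318.0211 272.4377] shank@95 [318.3483 272.3117]
250 [205 206 207 206 205 205 205 206 207 207 208 210 212 211 208 206 204 203
 204 206 207 208 208 207 205 204 205 205 205 204 204 204 204 204 204 205
 206 207 207 207 206 205 205 205 205 205 206 205]
254 [204 205 206 207 207 206 206 205 206 207 208 208 210 212 211 209 207 204
 204 205 205 207 208 209 207 206 203 205 205 205 204 204 205 205 204 204
 206 206 207 208 207 206 205 204 205 205 206 206]
258 [205 204 205 206 207 207 205 205 205 206 206 207 207 208 211 211 210 206
 204 202 202 203 204 206 206 206 205 204 205 206 205 205 205 205 205 205
 205 205 206 208 208 207 206 205 205 206 205 206]
262 [208 206 204 205 206 208 208 206 205 205 205 203 197 187 168 147 127 112
  99  93  97 111 116 116 114 111 109 106 121 143 158 175 187 197 203 205
 204 205 205 206 207 207 208 207 206 205 205 206]
266 [208 208 206 205 204 206 207 206 196 171 147 138 138 138 133 118 122 130
 135 139 139 140 138 135 131 125 118 108 101 110 131 138 1
[... 1460 characters left out ...]
206]
298 [107 157 173 127  61  36  36  38  38  39  40  40  42  39  41  41  41  42
  42  42  43  42  41  41  41  41  40  40  40  37  38  38  39  37  36  32
  34  32  29  39 103 163 164 120  84  80  94 122]
302 [57 86 67 41 36 36 38 38 40 40 39 40 40 41 41 41 42 41 42 40 40 42 42 41
 39 43 39 39 39 39 38 38 37 36 35 34 32 31 30 29 29 52 80 57 37 35 43 82]
306 [22 21 24 33 35 36 39 39 40 40 40 40 40 41 42 40 42 42 42 40 41 43 42 41
 42 39 39 40 40 38 38 38 37 36 35 35 31 32 28 29 28 25 23 26 32 34 34 60]
punch_yellow [(array([403.7, 232.3]), 0.61), (array([361. , 223.6]), 0.6)]
punch_blue [(array([436.8, 245.9]), 0.79), (array([378.4, 304.9]), 0.61)]
guide_handle [(array([168.9, 168.9]), 0.74)]
```

```bash
python3 -c "
from rig import ctrl
print(ctrl.finish_job())"
```

```text
the job is handed in; nothing more can be done
None
```

I swung the guide arm home and let go, pulled the red punch and lowered it through the hole; the job is handed in but no verdict came back. At hand-in (about 27 s) the punch was held still and centred in the hole, its foot an estimated 9 mm above the silver with no sign of contact. The yellow and blue punches were still in place; I did not re-check the bracelet and spare square.

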